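Reset the cup stop and start the dosing station

ROBOT

A 6-joint arm with a two-finger parallel gripper is mounted at the origin on the work surface. World frame = base frame: x ahead of the robot, y to its left, z up, the work surface at z = 0. Lengths are in mm, angles in rad, forces in N, time in s.
With the tool pointing down it reaches from about 225 to 875 mm from the base axis. Payload 3.4 kg.
Tool frame: the origin (TCP) lies on the mounting face of the last link; the fingertips stand 173 mm ahead of it and the grasp point (between the pads) lies 155 mm ahead of it; z points along the fingers, y is the direction in which the jaws open and shut (so a half turn about z gives the same grasp; the last joint's range is limited). The gripper opens to 85 mm and grips with 20 to 120 N. Pads are 22 mm wide; open, the fingers measure 114 mm over their backs; the gripper's body (76 mm by 85 mm) begins 54 mm behind the grasp point. The pads swing forward as they close: fully open they stand 13 mm farther back than shut.
Start: joints at [-1.265, 0.276, 1.505, -0, 1.361, -0.121], TCP at [238.025, -523.439, 404.728] pointing down, gripper open.
Joint ranges: [-2.89, 2.89], [-0.75, 2.08], [0.22, 2.7], [-1.18, 4.32], [0.11, 2.71], [-2.7, 2.7]. Speed limits (rad/s): [2.57, 2.57, 3.14, 3.14, 3.14, 3.14].

INTERFACE

Orientations are given as a 3x3 rotation matrix whose columns are the frame's x, y, z axes.
In Python, from cell import read_state, camera, calibration, close_job gives the robot as it stands. The module is installed in compiled form; this text tells all that it offers.
- The arm moves only by the tool arm_command, never from a script. Its argument "plan" is a list of rows, each an object with "dp": the shift along the tool's x, y, z in mm, a list of three; "roll": the turn about the tool's z in degrees; "grip": the gripper command: -1 is shut, 1 is fully open, values between are in proportion. A call has 1 to 20 rows; each row is the pose to reach, as a shift and turn from the pose commanded when the call began, along the tool's axes at that moment; what a row does not reach only later rows make up. A row lasts 1/8 s, in which the tool goes at most 62.5 mm and 10.7 degrees, less where a joint would pass 70% of its speed; a pose out of reach is approached as far as the arm can. A call with a gripper value outside its range is refused whole. The fingers move at their own pace and stop on an object; "newtons" is the grip in N (left out, the last holds). Time passes only in rows, so rows that repeat a pose let the fingers close. It gives the time, the measured TCP pose, the force and the opening at its end, in the units of the state.
- read_state(): the state, without advancing time (a new reading comes with each control period).
- camera(name): name is "side" or "top"; returns (picture, depth): 384x512x3 uint8, blue, green, red; 384x512 float32, mm along the optical axis (not along the pixel's ray), 0 where there is no reading.
- calibration(name): a dict with "fx", "fy", "cx", "cy" (pixels), "rvec" (rotation vector, rad) and "tvec" (3), from world to camera coordinates, as OpenCV has them. Camera axes: x right, y down, z forward; pixel columns grow to the right and rows downward; lengths in mm; the calibration is good to about 2 mm. A picture is of the moment at which its call begins. calibration takes no time and is no camera call.
- close_job(): hands the job in, once; it reports no verdict.
The state is a dict: "time": time; "q": joint angles; "joint_velocities": joint speeds; "joint_efforts": joint torques, N m; "ee_pos": TCP position; "ee_rot": TCP orientation; "ft_force": force on the tool from outside, world axes, zero at the start; "moment": the same for the moment, N m; "grip_width": opening from 0.0 (shut) to 1.0 (fully open).
Only numpy, scipy, OpenCV 4.12 (cv2) and the standard library are available. Lean on these libraries where they do the work, as an engineer would, in place of code of your own. Each camera call takes 0.05 s, during which the arm holds its last target.

TASK

Change the cup-dosing station over to medium cups: lift the orange stop out of its end notch in the rack and set it down fully home in the middle notch, then let go of it. After that press the keys on the console all the way down one at a time, each released before the next: white, then blue, then green, and hold the green one down for at least a second before letting it up. Never press the red key, press nothing before the stop is home, and leave the grey stop, cup, jar and bottle where they are.

Things in the scene. Friction and masses are not known exactly. Their poses are not given: they have to be found in the camera images.
- stop_grip (a point): Centre of the upright grip of the loose orange stop (0.12 kg): 26 mm (x, along the cross bar below it) by 16 mm (y) by 46 mm high; this point is 23 mm below its top, 36 mm above the bar's underside, z up. At the start the stop sits in one of the two end notches, its bar across both rails. Fully home in any notch this point is 63 mm above the bench.
- stop: The orange stop as a whole; origin: centre of the cross bar's underside, 27 mm above the bench when home. The bar is 126 mm long (x), 14 mm wide, 14 mm high; at each end a plate 8 mm thick, 30 mm wide, reaching 8 mm below the bar, hangs outside the rails with about 5 mm play. z up.
- rack: Fixed aluminium plate 150 (x) x 220 (y) x 12 mm with two upright white notched rails along its y axis, centred at x = -45 and +45 mm, 10 mm thick, tops 43 mm above the bench. Origin: on the bench below the middle notch, z up. Three notches at y = -65, 0, +65 mm. A cream housing 50 mm high stands along the +x edge from x = 75 mm.
- middle_notch (a point): Point midway between the rails at the floor height of the middle notch, 27 mm above the bench; axes as the rack. Home, the stop's bar underside rests here, its grip centre 36 mm above. All notches are 18 mm wide, 16 mm deep, mouths chamfered 6 mm: raise the bar more than 16 mm to pass along over the rails.
- grey_stop: Loose grey stop in the opposite end notch: the same cross bar and end plates without a grip. Origin: centre of the bar's underside, x along the bar. Leave it.
- console: Fixed cream keypad console 200 (x) x 170 (y) x 35 mm high with a blank display (up to 50 mm high) along its +x side from x = 40 mm. Origin: on the bench under its middle; z up, x and y along its edges. Keys at x = -62 and +4 mm, y = -33 and +33 mm. Rack and console may be either side of the robot's middle line.
- white_key_top (a point): Centre of the white key's top face, z up. Round white key 36 mm across, 57 mm above the bench, standing 10 mm out of a fixed black round housing 52 mm across. Press first. Spring travel 6 mm straight down: 1.5 N starts it, 5 N bottoms it, it rises when let go. Keys form a 2 x 2 square of 66 mm pitch; which colour is where varies.
- blue_key_top (a point): Centre of the blue key's top face, z up. Round blue key 36 mm across, 57 mm above the bench, standing 10 mm out of a fixed black round housing 52 mm across. Press second. Spring travel 6 mm straight down: 1.5 N starts it, 5 N bottoms it, it rises when let go. Keys form a 2 x 2 square of 66 mm pitch; which colour is where varies.
- green_key_top (a point): Centre of the green key's top face, z up. Round green key 36 mm across, 57 mm above the bench, standing 10 mm out of a fixed black round housing 52 mm across. Press third and hold for at least a second. Spring travel 6 mm straight down: 1.5 N starts it, 5 N bottoms it, it rises when let go. Keys form a 2 x 2 square of 66 mm pitch; which colour is where varies.
- red_key_top (a point): Centre of the red key's top face, z up. Round red key 36 mm across, 57 mm above the bench, standing 10 mm out of a fixed black round housing 52 mm across. Never press. Spring travel 6 mm straight down: 1.5 N starts it, 5 N bottoms it, it rises when let go. Keys form a 2 x 2 square of 66 mm pitch; which colour is where varies.
- white_key (a joint): How far the white key is pressed, m: 0 up, 0.006 fully down; pressed from 0.004 on.
- blue_key (a joint): How far the blue key is pressed, m: 0 up, 0.006 fully down; pressed from 0.004 on.
- green_key (a joint): How far the green key is pressed, m: 0 up, 0.006 fully down; pressed from 0.004 on.
- red_key (a joint): How far the red key is pressed, m: 0 up, 0.006 fully down; pressed from 0.004 on.
- wash_bottle: Loose white bottle with blue cap, 64 mm across, 170 mm high, origin under its centre. Leave it.
- jar: Loose cream jar with black lid, 76 mm across, 100 mm high, origin under its centre. Leave it.
- cup: Loose white open cup, 68 mm across the rim, 75 mm high, origin under its centre. Leave it.
Things that resemble listed ones, but are neither listed nor needed, are in the scene too. There is more than one size of the wash_bottle; the one meant has the size given above.

How it is judged (in metres and radians):
On the way, in this order (a step that is already met when the one before it is completed fails the run):
1. the orange stop is lifted clear of its notch (z of stop_grip in the frame of rack above 0.0785 m), for 0.1 s.
2. the orange stop is fully home in the middle notch and let go (y of stop_grip in the frame of rack between -0.005 and 0.005 m and x of stop_grip in the frame of rack between -0.01 and 0.01 m and z of stop_grip in the frame of rack between 0.058 and 0.0665 m and angle between stop_grip's own z axis and vertical below 0.08 rad and angle between the x axis of stop_grip and the x axis of rack, either way round below 0.1 rad and contact force between stop and the fingers below 0.2 N and linear speed of stop below 0.02 m/s), for 0.2 s.
3. the white key is pressed, alone (value of joint white_key above 0.004 m and value of joint each of blue_key, green_key, red_key below 0.002 m), for 0.05 s.
4. the blue key is pressed, alone (value of joint blue_key above 0.004 m and value of joint each of white_key, green_key, red_key below 0.002 m), for 0.05 s.
5. the green key is held down, alone, for at least one second (value of joint green_key above 0.004 m and value of joint each of white_key, blue_key, red_key below 0.002 m), for 0.9 s.
At the end, for the whole second after the job is handed in: Orange stop rests released in the middle notch: within 5 mm along and 10 mm across the rack, 3.5 mm of full depth, upright, within 0.1 rad of square. All keys up (2 mm). Grey stop within 12 mm, and bottle, jar and cup upright within 30 mm, of where they began (y of stop_grip in the frame of rack between -0.005 and 0.005 m and x of stop_grip in the frame of rack between -0.01 and 0.01 m and z of stop_grip in the frame of rack between 0.058 and 0.0665 m and angle between stop_grip's own z axis and vertical below 0.08 rad and angle between the x axis of stop_grip and the x axis of rack, either way round below 0.1 rad and linear speed of stop below 0.02 m/s and value of joint each of white_key, blue_key, green_key, red_key below 0.002 m and distance of grey_stop from where it was at the start of the episode below 0.012 m and distance of each of wash_bottle, jar, cup from where it was at the start of the episode below 0.03 m and angle between each of wash_bottle, jar, cup's own z axis and vertical below 0.3 rad); the robot touches nothing.
It fails at once if the red key is pressed (value of joint red_key above 0.003 m).
It fails at once if a key is pressed before the orange stop is home in the middle notch (not (y of stop_grip in the frame of rack between -0.005 and 0.005 m and x of stop_grip in the frame of rack between -0.01 and 0.01 m and z of stop_grip in the frame of rack between 0.058 and 0.0665 m and angle between stop_grip's own z axis and vertical below 0.08 rad and angle between the x axis of stop_grip and the x axis of rack, either way round below 0.1 rad) and value of joint any of white_key, blue_key, green_key, red_key above 0.003 m).
It fails at once if two keys are down at once (value of joint each of white_key, blue_key above 0.003 m or value of joint each of white_key, green_key above 0.003 m or value of joint each of blue_key, green_key above 0.003 m).
It fails at once if the grey stop is shifted more than 12 mm (distance of grey_stop from where it was at the start of the episode above 0.012 m).
It fails at once if the bottle, jar or cup is shifted more than 30 mm or tipped (distance of any of wash_bottle, jar, cup from where it was at the start of the episode above 0.03 m or angle between any of wash_bottle, jar, cup's own z axis and vertical above 0.3 rad).
It also fails if it takes over 54 s, if anything falls off the work surface, if the arm or the gripper's body presses on something with over 40 N, if the wrist force passes 120 N, or if a joint passes its speed limit or range.

## Working session

There is one attempt and no reset: what is moved stays moved. The work goes in short steps, Python scripts to look and compute and a tool call to move; the robot and the scene stay as the last step left them, time stands still between calls to the robot, and variables do not carry over. Pictures are saved under pics/ and viewed, and the job is handed in when it is done.

Besides the shell and the picture viewer there is one more tool, called after "Emit:" by a JSON object that holds its "method" and its "body", one argument or row to a line. arm_command: Moves the arm, as the interface text tells. Its arguments: {"type":"object","properties":{"plan":{"type":"array"},"newtons":{"type":"number"}},"required":["plan"]}

```bash
mkdir -p pics; ls; cat > h.py <<'E'
import numpy as np, cv2
from cell import read_state, camera, calibration, close_job
def cal(n):
    c=calibration(n); K=np.array([[c['fx'],0,c['cx']],[0,c['fy'],c['cy']],[0,0,1]]); R=cv2.Rodrigues(np.array(c['rvec'],float))[0]; t=np.array(c['tvec'],float).reshape(3)
    return K,R,t
def ray(n,u,v,z):
    K,R,t=cal(n); d=R.T@np.linalg.inv(K)@np.array([u,v,1.]); o=-R.T@t
    return o+d*(z-o[2])/d[2]
def proj(n,p):
    K,R,t=cal(n); q=K@(R@np.asarray(p,float)+t); return q[:2]/q[2]
def cloud(n,dep):
    K,R,t=cal(n); v,u=np.mgrid[:dep.shape[0],:dep.shape[1]]
    P=np.stack([(u-K[0,2])/K[0,0]*dep,(v-K[1,2])/K[1,1]*dep,dep],-1)
    return (P-t)@R
E
python3 - <<'E'
from h import *
for n in('top','side'):
    a,d=camera(n); np.savez(f'pics/{n}0.npz',a=a,d=d); cv2.imwrite(f'pics/{n}0.png',cv2.resize(a,(800,600),interpolation=cv2.INTER_CUBIC))
    K,R,t=cal(n);print(n,-R.T@t,R[2])
print(read_state())
E
```

```text
pics
top [ 4.75854817e+02 -7.83129440e-01  1.08383996e+03] [ 0.15144873  0.00112229 -0.98846448]
side [287.63265097 579.64397071 871.80061551] [ 0.30978634 -0.56292656 -0.7662546 ]
{'time': 0.1, 'q': array([-1.26501403e+00,  2.76526125e-01,  1.50600612e+00, -1.82216779e-05,
        1.36072516e+00, -1.21001961e-01]), 'joint_velocities': array([-0.000178  , -0.00073444, -0.00217113, -0.00033629, -0.00010846,
       -0.00027721]), 'joint_efforts': array([ 1.71736105e-03, -4.17698979e+01, -2.46404850e+01, -1.74995366e-04,
        5.85549715e-03,  4.20539934e-06]), 'ee_pos': array([ 237.95100883, -523.2416418 ,  403.92935947]), 'ee_rot': array([[ 9.10300067e-01,  4.13948692e-01, -5.18150957e-04],
       [ 4.13948976e-01, -9.10298710e-01,  1.58216482e-03],
       [ 1.83262912e-04, -1.65473280e-03, -9.99998614e-01]]), 'ft_force': array([ 0.02965814,  0.32666815, -0.21309103]), 'moment': array([ 0.00191735,  0.0607346 , -0.03475597]), 'grip_width': 1.0021984195581992}
```

View pics/top0.png

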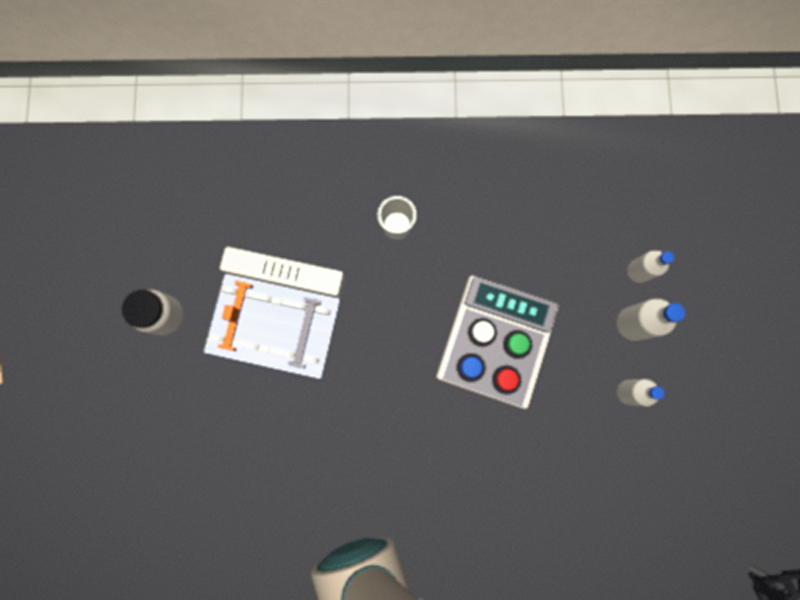

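View pics/side0.png

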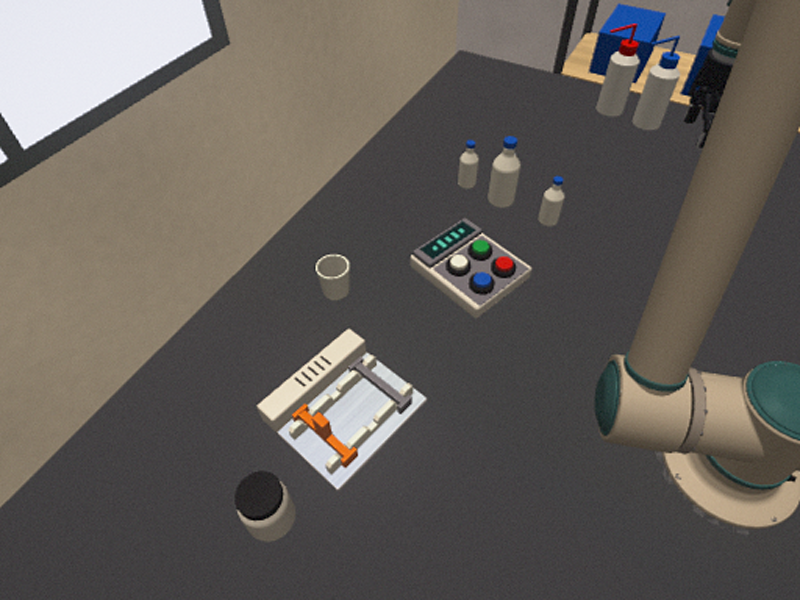

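The top view shows these things, in pixels of the 800-wide picture:
- The orange stop's grip is at about (232,315), in the left (+y) end notch. The grey stop is at (305,333).
- The keys are white (483,332), green (518,344), blue (471,367) and red (508,380).
- The cup is at (397,213), the jar at (145,310) and the bottles at about x = 650.

Next I'll measure them.

```bash
cat > m.py <<'E'
from h import *
def pca(P):
    c=P.mean(0); w,V=np.linalg.eigh(np.cov((P-c).T)); a=V[:,1]; a=a*np.sign(a[0]); return c,np.degrees(np.arctan2(a[1],a[0])),a
def masks(a):
    h=cv2.cvtColor(a,cv2.COLOR_BGR2HSV); H,S,V=[h[...,i].astype(int) for i in range(3)]
    return H,S,V
E
python3 - <<'E'
from m import *
for n in('top','side'):
    z=np.load(f'pics/{n}0.npz'); a,d=z['a'],z['d']; P=cloud(n,d); H,S,V=masks(a)
    print('==',n, 'bench z', np.median(P[...,2][(abs(P[...,0]-400)<30)&(abs(P[...,1])<20)]))
    for nm,m in dict(red=(((H<5)|(H>174))&(S>160)),green=(abs(H-65)<18)&(S>120),blue=(abs(H-110)<12)&(S>120)).items():
        m=(m&(V>80)).astype(np.uint8)
        k,l,st,c=cv2.connectedComponentsWithStats(m)
        for i in range(1,k):
            if st[i,4]>40:
                u,v=c[i]; q=P[l==i]; zz=np.median(q[:,2]); print(nm,c[i].round(1),st[i],'z',zz.round(1),'xy57',ray(n,u,v,57).round(1)[:2],'med',np.median(q,0).round(1))
    m=(abs(H-12)<8)&(S>170)&(V>80)&(d>0)
    q=P[m]; q=q[abs(q[:,0]-500)<250]; 
    print('orange n',len(q),'z hist',np.percentile(q[:,2],[2,20,50,80,98]).round(1))
    b=q[(q[:,2]>34)&(q[:,2]<48)]; print('bar',pca(b[:,:2])[:2],len(b))
    g=q[q[:,2]>76]; print('grip top',g.mean(0).round(1),len(g))
E
```

```text
== top bench z 0.1027204520428843
red [324.6 242.5] [318 236  14  14 154] z 56.4 xy57 [ 484.8 -194.6] med [ 483.7 -194.9   56.4]
green [331.7 219.7] [325 213  14  14 152] z 56.3 xy57 [ 546.7 -216.5] med [ 546.  -217.    56.3]
blue [426.9 164.5] [423 161   9   8  56] z 120.6 xy57 [ 698.2 -489.9] med [ 684.6 -460.2  120.6]
blue [431.6 199.7] [425 194  14  12 131] z 169.6 xy57 [ 598.7 -494.7] med [ 584.6 -440.2  169.6]
blue [301.5 234.6] [295 228  14  14 159] z 55.9 xy57 [ 507.  -132.5] med [ 506.1 -133.2   55.9]
blue [420.4 251. ] [416 247   9   9  60] z 120.7 xy57 [ 459.1 -452.8] med [ 460.3 -425.   120.7]
orange n 194 z hist [37.7 40.  42.8 81.4 86.8]
bar (array([606.37827466, 287.66762457]), np.float64(-13.296407557986822)) 127
grip top [603.8 286.5  84.8] 42
== side bench z 0.5371709726673861
red [402.2  28.9] [397  19  12  17  89] z 192.6 xy57 [  492.7 -1261.4] med [ 459.5 -958.3  192.6]
red [322.2 168.4] [317 164  12  10  86] z 56.9 xy57 [ 483.3 -192.1] med [ 484.2 -192.3   56.9]
green [307.2 157.1] [302 154  11   8  67] z 57.0 xy57 [ 546.1 -216.3] med [ 545.8 -215.7   57. ]
blue [406.5  14.8] [384   2  51  27 659] z -49.0 xy57 [  511.8 -1428.3] med [  541.7 -1692.9   -49. ]
blue [455.5  19.5] [449   9  14  22 156] z -21.3 xy57 [  278.4 -1490.8] med [  277.8 -1685.3   -21.3]
blue [429.   35.8] [424  33  11   6  45] z 193.2 xy57 [  362.  -1251.3] med [ 349.5 -944.6  193.2]
blue [326.3  89.4] [322  87   9   6  42] z 169.7 xy57 [ 632.4 -604.9] med [ 585.1 -440.2  169.7]
blue [308.  178.3] [303 174  11   9  82] z 57.4 xy57 [ 506.3 -131.4] med [ 506.4 -130.5   57.4]
orange n 356 z hist [25.5 40.  42.5 72.7 88.1]
bar (array([600.82828377, 291.28425675]), np.float64(-13.092186779219634)) 243
grip top [603.  290.9  85.8] 68
```

```bash
python3 - <<'E'
from h import *
a=np.load('pics/top0.npz')['a']; cv2.imwrite('pics/c_rack.png',cv2.resize(a[150:250,120:225],None,fx=6,fy=6,interpolation=cv2.INTER_CUBIC))
a=np.load('pics/side0.npz')['a']; cv2.imwrite('pics/c_rack_s.png',cv2.resize(a[200:320,155:285],None,fx=5,fy=5,interpolation=cv2.INTER_CUBIC))
E
```

```text
(no output)
```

View pics/c_rack.png

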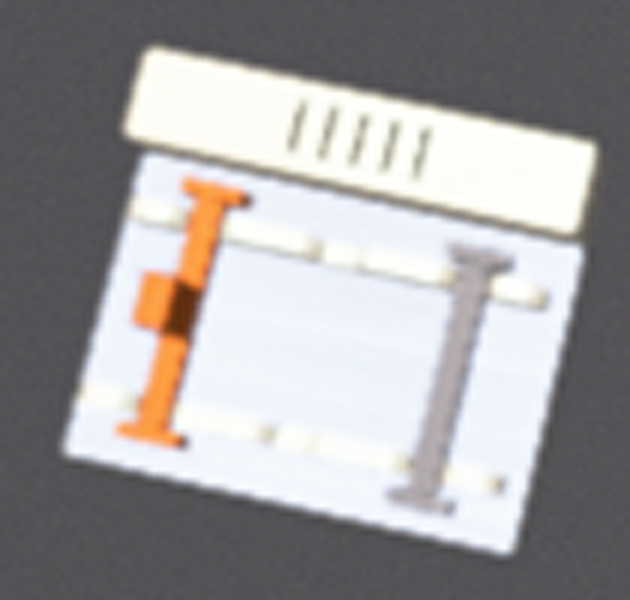

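View pics/c_rack_s.png

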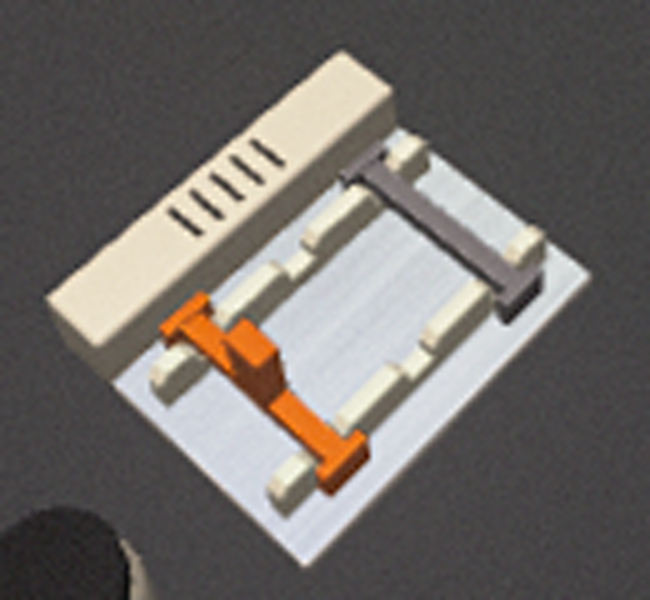

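The top crop shows the plate's near corners at (65,453) and (513,553), and both middle notches as gaps in the rails near (335,252) and (285,437). There's only one orange stop. Next, the rack frame.

```bash
python3 - <<'E'
from m import *
f=lambda x,y:((x+.5)/6-.5+120,(y+.5)/6-.5+150)
for c,z in [((65,453),12),((513,553),12),((147,45),50),((597,143),50),((580,237),50),((127,138),50)]: print(c,ray('top',*f(*c),z).round(1))
for n in('top','side'):
    z=np.load(f'pics/{n}0.npz'); a,d=z['a'],z['d']; P=cloud(n,d); H,S,V=masks(a)
    box=(abs(P[...,0]-600)<130)&(abs(P[...,1]-230)<150)&(d>0)
    m=box&~((abs(H-12)<8)&(S>150))
    # plate+everything: above 6mm -> top silhouette
    q=P[m&(P[...,2]>8)&(P[...,2]<16)]; r=cv2.minAreaRect(q[:,:2].astype(np.float32)); print(n,'plate',r)
    q=P[m&(P[...,2]>46)&(P[...,2]<56)]; r=cv2.minAreaRect(q[:,:2].astype(np.float32)); print('housing',r, len(q))
    g=m&(V<190)&(V>90)&(P[...,2]>34)&(P[...,2]<48); q=P[g]; q=q[(q[:,1]<230)]
    print('grey',pca(q[:,:2])[:2],len(q))
    rr=P[m&(P[...,2]>37)&(P[...,2]<46)&(V>195)]; print('rails',rr.mean(0),len(rr))
    np.save(f'pics/rails_{n}.npy',rr)
    th=np.radians(-13.2)
    ex=np.array([np.cos(th),np.sin(th)]);ey=np.array([-ex[1],ex[0]])
    x,y=rr[:,:2]@ex,rr[:,:2]@ey
    s=(x>x.mean())
    for w in(s,~s):
        p=rr[w,:2]; c,an,_=pca(p); print('rail',c.round(1),an,w.sum())
E
```

```text
(65, 453) [540.9 350.2  12. ]
(513, 553) [491.2 136.1  12. ]
(147, 45) [730.6 306.3  50. ]
(597, 143) [680.9  93.3  50. ]
(580, 237) [636.3 101.2  50. ]
(127, 138) [685.9 314.2  50. ]
top plate ((607.7645263671875, 222.26214599609375), (220.57559204101562, 188.85031127929688), 76.85809326171875)
housing ((620.1359252929688, 221.52902221679688), (218.33363342285156, 182.1959228515625), 74.58991241455078) 1176
grey (array([587.14965668, 159.53530026]), np.float64(-11.5187188930228)) 275
rails [596.17752163 228.03294934  42.02639538] 492
rail [640.7 217. ] 76.20744637944551 261
rail [545.9 240.5] 77.0090217298899 231
side plate ((609.220703125, 222.24093627929688), (219.75845336914062, 192.91607666015625), 76.97859954833984)
housing ((622.8314208984375, 219.06617736816406), (219.05157470703125, 171.31826782226562), 77.19865417480469) 1134
grey (array([596.46817621, 167.7095499 ]), np.float64(-0.9163523802446895)) 411
rails [587.70377036 234.73788505  42.68586916] 347
rail [634.4 220.8] 76.7368209099739 160
rail [547.7 246.6] 76.3440720485472 187
```

```bash
cat >> h.py <<'E'
def go(x,y,z,yaw):
    s=read_state(); R=np.array(s['ee_rot']); p=np.array(s['ee_pos'])
    cur=np.degrees(np.arctan2(R[1,1],R[0,1])); d=R.T@(np.array([x,y,z])-p)
    roll=-((yaw-cur+180)%360-180)
    print('t',s['time'],'pos',p.round(1),'yaw',cur.round(2),'dp',d.round(1),'roll',round(roll,2),'grip',round(s['grip_width'],3),'F',np.round(s['ft_force'],2))
E
python3 - <<'E'
from m import *
go(603.4,288.7,300,76.9)
for n in('top','side'):
    z=np.load(f'pics/{n}0.npz'); a,d=z['a'],z['d']; P=cloud(n,d); H,S,V=masks(a)
    q=P[(P[...,2]>50)&(P[...,0]>350)&(P[...,0]<720)&(P[...,1]>320)&(P[...,1]<500)]; print('jar',np.median(q,0),q[:,2].max(),q.min(0))
    q=P[(P[...,2]>52)&(P[...,2]<62)&(abs(P[...,0]-569)<14)&(abs(P[...,1]+155)<14)&(S<60)&(V>150)]; print('white',q.mean(0),len(q))
    m=(S<60)&(V>170)&(P[...,2]>52)&(P[...,2]<62)&(abs(P[...,0]-569)<30)&(abs(P[...,1]+155)<30)
    v,u=np.nonzero(m); print(ray(n,u.mean(),v.mean(),57).round(1),len(u))
E
```

```text
t 0.1 pos [ 238.  -523.2  403.9] yaw -65.55 dp [ 668.8 -587.7  105. ] roll -142.45 grip 1.002 F [ 0.03  0.33 -0.21]
jar [608.54828976 421.81581524  98.21510058] 105.73891256087386 [574.12831159 394.00594547  50.0174552 ]
white [ 569.44288516 -154.92658951   56.95104645] 101
[ 568.6 -155.2   57. ] 132
jar [600.70051199 437.2209961   99.41163158] 103.97287437325922 [572.99103625 397.39632877  50.33293535]
white [ 569.00775734 -154.77119842   57.3293707 ] 52
[ 568.2 -155.5   57. ] 65
```

Emit:
{"method": "arm_command", "body": {
  "plan": [
    {"dp": [60,-50,0],"roll": -9,"grip": 0.2},
    {"dp": [110,-95,0],"roll": -18,"grip": 0.2},
    {"dp": [155,-135,0],"roll": -27,"grip": 0.2},
    {"dp": [200,-175,0],"roll": -36,"grip": 0.2},
    {"dp": [245,-215,0],"roll": -45,"grip": 0.2},
    {"dp": [290,-255,0],"roll": -54,"grip": 0.2},
    {"dp": [335,-295,0],"roll": -63,"grip": 0.2},
    {"dp": [380,-335,0],"roll": -72,"grip": 0.2},
    {"dp": [425,-375,0],"roll": -81,"grip": 0.2},
    {"dp": [470,-415,0],"roll": -90,"grip": 0.2},
    {"dp": [515,-455,0],"roll": -99,"grip": 0.2},
    {"dp": [560,-495,0],"roll": -108,"grip": 0.2},
    {"dp": [605,-535,0],"roll": -117,"grip": 0.2},
    {"dp": [640,-565,0],"roll": -126,"grip": 0.2},
    {"dp": [669,-588,0],"roll": -135,"grip": 0.2},
    {"dp": [669,-588,30],"roll": -142.5,"grip": 0.2},
    {"dp": [669,-588,70],"roll": -142.5,"grip": 0.2},
    {"dp": [669,-588,105],"roll": -142.5,"grip": 0.2},
    {"dp": [669,-588,105],"roll": -142.5,"grip": 0.2},
    {"dp": [669,-588,105],"roll": -142.5,"grip": 0.2}
  ],
  "newtons": 30
}}

```text
time: 2.6
ee_pos: [604.1, 288.9, 300.7]
ee_rot: [[-0.974, 0.226, 0.002], [0.226, 0.974, 0.0], [-0.001, 0.001, -1.0]]
ft_force: [-0.2, -0.2, 0.2]
grip_width: 0.594
```

```bash
python3 - <<'E'
from m import *
go(603.4,288.7,221,76.9)
a,d=camera('side'); np.savez('pics/side1.npz',a=a,d=d); cv2.imwrite('pics/side1.png',cv2.resize(a[120:340,100:340],None,fx=3,fy=3-.4,interpolation=cv2.INTER_CUBIC))
E
```

```text
t 2.6 pos [604.1 288.9 300.7] yaw 76.95 dp [ 0.8 -0.4 79.7] roll 0.05 grip 0.594 F [-0.19 -0.2   0.23]
```

View pics/side1.png

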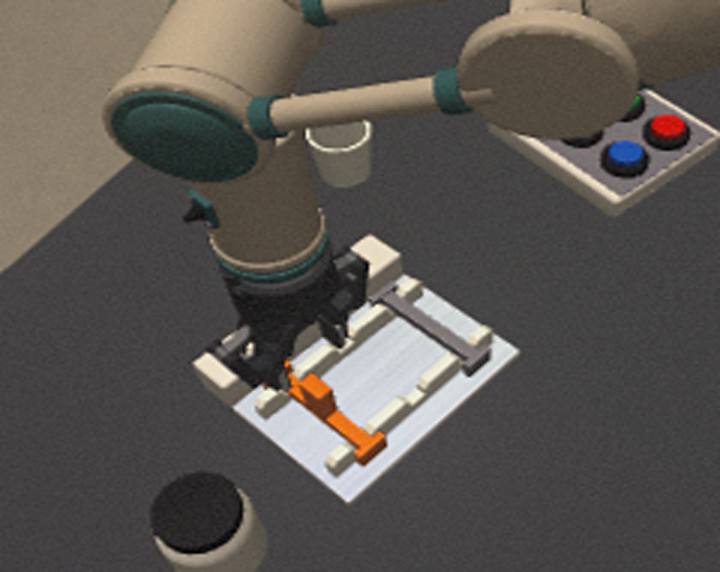

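The gripper is above the stop with its jaws open along the rack's y axis, on either side of the grip at (318,390). Going down and closing.

Emit:
{"method": "arm_command", "body": {
  "plan": [
    {"dp": [1,0,30],"roll": 0,"grip": 0.1},
    {"dp": [1,0,60],"roll": 0,"grip": 0.0},
    {"dp": [1,0,80],"roll": 0,"grip": 0.0},
    {"dp": [1,0,80],"roll": 0,"grip": 0.0},
    {"dp": [1,0,80],"roll": 0,"grip": -0.4},
    {"dp": [1,0,80],"roll": 0,"grip": -0.6},
    {"dp": [1,0,80],"roll": 0,"grip": -1},
    {"dp": [1,0,80],"roll": 0,"grip": -1},
    {"dp": [1,0,80],"roll": 0,"grip": -1},
    {"dp": [1,0,80],"roll": 0,"grip": -1}
  ],
  "newtons": 30
}}

```text
time: 3.9
ee_pos: [603.2, 289.2, 221.5]
ee_rot: [[-0.974, 0.226, 0.003], [0.226, 0.974, 0.001], [-0.003, 0.002, -1.0]]
ft_force: [0.5, -0.6, 6.7]
grip_width: 0.184
```

```bash
python3 - <<'E'
from m import *
go(603.4,288.7,253,76.9)
a,d=camera('side'); np.savez('pics/side2.npz',a=a,d=d); cv2.imwrite('pics/side2.png',cv2.resize(a[180:340,130:300],None,fx=3.7,fy=3.7,interpolation=cv2.INTER_CUBIC))
E
```

```text
t 3.9 pos [603.2 289.2 221.5] yaw 76.96 dp [ -0.3  -0.4 -31.5] roll 0.06 grip 0.184 F [ 0.52 -0.55  6.74]
```

View pics/side2.png

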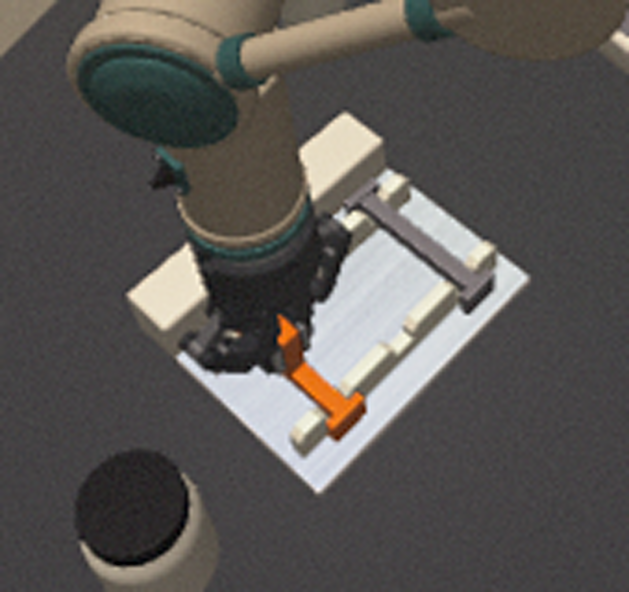

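The gripper reads 15.6 mm open, which matches the 16 mm grip, and the side force is near zero. Lifting now, then about 65 mm along the rack's -y.

Emit:
{"method": "arm_command", "body": {
  "plan": [
    {"dp": [0,0,-10],"roll": 0,"grip": -1},
    {"dp": [0,0,-22],"roll": 0,"grip": -1},
    {"dp": [0,0,-35],"roll": 0,"grip": -1},
    {"dp": [0,0,-35],"roll": 0,"grip": -1},
    {"dp": [0,0,-35],"roll": 0,"grip": -1},
    {"dp": [0,-20,-35],"roll": 0,"grip": -1},
    {"dp": [0,-40,-35],"roll": 0,"grip": -1},
    {"dp": [0,-60,-35],"roll": 0,"grip": -1},
    {"dp": [0,-65.5,-35],"roll": 0,"grip": -1},
    {"dp": [0,-65.5,-35],"roll": 0,"grip": -1},
    {"dp": [0,-65.5,-35],"roll": 0,"grip": -1}
  ],
  "newtons": 30
}}

```text
time: 5.32
ee_pos: [588.1, 225.4, 254.8]
ee_rot: [[-0.974, 0.226, 0.001], [0.226, 0.974, 0.001], [-0.001, 0.001, -1.0]]
ft_force: [-0.2, 0.3, -2.0]
grip_width: 0.178
```

```bash
python3 - <<'E'
from m import *
go(589,225.5,256,76.9)
a,d=camera('side'); np.savez('pics/side3.npz',a=a,d=d); cv2.imwrite('pics/side3.png',cv2.resize(a[180:340,130:300],None,fx=3.7,fy=3.7,interpolation=cv2.INTER_CUBIC))
a2,d2=camera('top'); np.savez('pics/top3.npz',a=a2,d=d2); cv2.imwrite('pics/top3.png',cv2.resize(a2[140:260,110:240],None,fx=5,fy=5,interpolation=cv2.INTER_CUBIC))
P=cloud('side',d);H,S,V=masks(a)
q=P[(abs(H-12)<8)&(S>170)&(V>80)&(d>0)]; print(len(q),np.percentile(q[:,2],[2,20,50,80,98]).round(1))
b=q[q[:,2]<78]; print(pca(b[:,:2]))
E
```

```text
t 5.325 pos [588.1 225.4 254.8] yaw 76.95 dp [-0.9  0.3 -1.2] roll 0.05 grip 0.178 F [-0.21  0.26 -1.97]
203 [ 60.8  73.2  75.7  97.3 123.2]
(array([552.68080986, 235.41768476]), np.float64(-12.051213387016332), array([ 0.97796137, -0.20878592]))
```

View pics/side3.png

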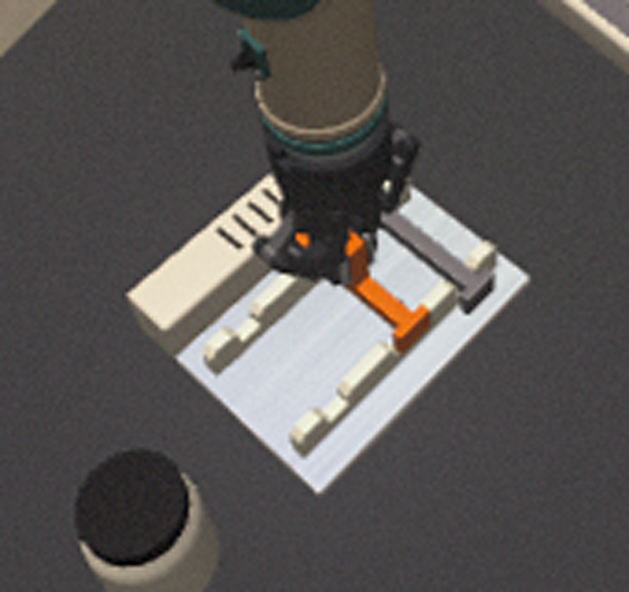

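View pics/top3.png

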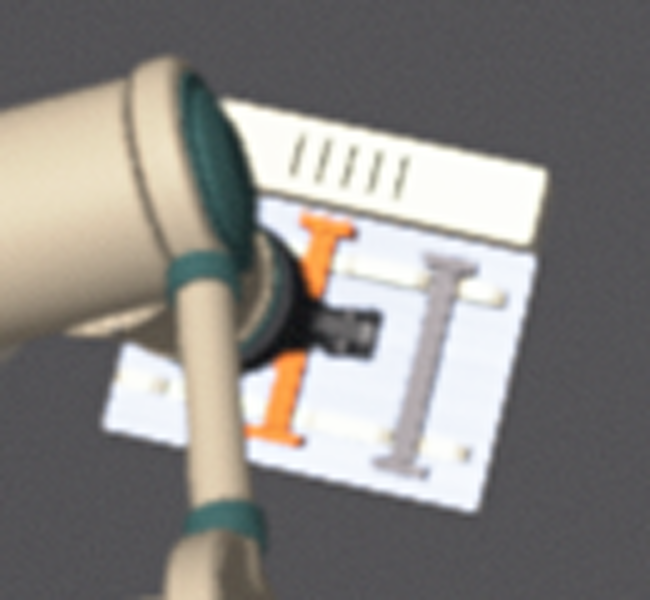

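The stop hangs level and square over the middle notch: the bar runs from (325,225) to (280,435) in the top crop. Lowering gently.

Emit:
{"method": "arm_command", "body": {
  "plan": [
    {"dp": [0,0,8],"roll": 0,"grip": -1},
    {"dp": [0,0,15],"roll": 0,"grip": -1},
    {"dp": [0,0,20],"roll": 0,"grip": -1},
    {"dp": [0,0,25],"roll": 0,"grip": -1},
    {"dp": [0,0,29],"roll": 0,"grip": -1},
    {"dp": [0,0,32],"roll": 0,"grip": -1},
    {"dp": [0,0,32],"roll": 0,"grip": -1},
    {"dp": [0,0,32],"roll": 0,"grip": -1}
  ]
}}

```text
time: 6.42
ee_pos: [587.9, 225.2, 222.9]
ee_rot: [[-0.974, 0.226, 0.0], [0.226, 0.974, 0.0], [-0.0, 0.0, -1.0]]
ft_force: [0.7, 0.3, -0.7]
grip_width: 0.184
```

```bash
python3 - <<'E'
from m import *
go(589,225.5,221,76.9)
E
```

```text
t 6.425 pos [587.9 225.2 222.9] yaw 76.95 dp [-1.   0.6  1.9] roll 0.05 grip 0.184 F [ 0.71  0.32 -0.65]
```

Emit:
{"method": "arm_command", "body": {
  "plan": [
    {"dp": [0,0,1.5],"roll": 0,"grip": -1},
    {"dp": [0,0,2.5],"roll": 0,"grip": -1},
    {"dp": [0,0,2.5],"roll": 0,"grip": -1},
    {"dp": [0,0,2.5],"roll": 0,"grip": -1}
  ]
}}

```text
time: 6.92
ee_pos: [587.9, 225.2, 221.5]
ee_rot: [[-0.974, 0.226, 0.001], [0.226, 0.974, 0.0], [-0.001, 0.0, -1.0]]
ft_force: [-0.8, 0.2, 5.2]
grip_width: 0.182
```

The stop is home: the TCP height is 221.5 mm, as at the grasp, with 5 N upward contact. Opening, then backing off upward.

Emit:
{"method": "arm_command", "body": {
  "plan": [
    {"dp": [0,0,0],"roll": 0,"grip": -0.4},
    {"dp": [0,0,0],"roll": 0,"grip": -0.2},
    {"dp": [0,0,0],"roll": 0,"grip": -0.1},
    {"dp": [0,0,0],"roll": 0,"grip": -0.1},
    {"dp": [0,0,0],"roll": 0,"grip": -0.1},
    {"dp": [0,0,-20],"roll": 0,"grip": -0.1},
    {"dp": [0,0,-60],"roll": 0,"grip": -0.1},
    {"dp": [0,0,-100],"roll": 0,"grip": -0.1},
    {"dp": [-60,-60,-120],"roll": 0,"grip": -0.4},
    {"dp": [-60,-120,-120],"roll": 0,"grip": -0.7},
    {"dp": [-60,-180,-120],"roll": 0,"grip": -1},
    {"dp": [-40,-240,-120],"roll": 0,"grip": -1},
    {"dp": [-20,-300,-120],"roll": 0,"grip": -1},
    {"dp": [0,-350,-120],"roll": 0,"grip": -1},
    {"dp": [0,-380,-120],"roll": 0,"grip": -1},
    {"dp": [0,-380,-120],"roll": 0,"grip": -1},
    {"dp": [0,-380,-120],"roll": 0,"grip": -1}
  ]
}}

```text
time: 9.05
ee_pos: [502.2, -144.8, 340.2]
ee_rot: [[-0.974, 0.226, 0.0], [0.226, 0.974, 0.001], [-0.0, 0.001, -1.0]]
ft_force: [-0.5, -0.5, -0.6]
grip_width: 0.0
```

```bash
python3 - <<'E'
from m import *
go(568.8,-155,270,76.9)
ex=np.array([.974,-.2267]);ey=np.array([.2267,.974])
for n in('side','top'):
    a,d=camera(n); np.savez(f'pics/{n}4.npz',a=a,d=d)
    if n=='side': cv2.imwrite('pics/side4.png',cv2.resize(a[90:330,130:370],None,fx=2.5,fy=2.5,interpolation=cv2.INTER_CUBIC))
    else: cv2.imwrite('pics/top4.png',cv2.resize(a[140:260,110:240],None,fx=5,fy=5,interpolation=cv2.INTER_CUBIC))
    P=cloud(n,d);H,S,V=masks(a)
    q=P[(abs(H-12)<8)&(S>170)&(V>80)&(d>0)&(abs(P[...,0]-600)<150)]; print(len(q),np.percentile(q[:,2],[2,20,50,80,98]).round(1))
    b=q[(q[:,2]>34)&(q[:,2]<48)]; c,an,_=pca(b[:,:2]); print('bar',c,an)
    g=q[q[:,2]>76]; m=g.mean(0); dd=m[:2]-[589,225.5]; print('grip',m.round(1),'rack xy',dd@ex,dd@ey)
E
```

```text
t 9.05 pos [ 502.2 -144.8  340.2] yaw 76.92 dp [-67.2   5.1  70.3] roll 0.02 grip 0.0 F [-0.52 -0.46 -0.64]
333 [26.3 39.6 42.1 70.4 87.8]
bar [585.34588687 227.68408549] -12.77603040698716
grip [588.3 227.2  84.8] rack xy -1.0682412904282352 1.4813826220926563
174 [37.7 40.1 42.7 82.7 87.3]
bar [593.2361146  223.51140073] -13.442478194176429
grip [587.9 222.6  84.8] rack xy -0.4600085743513871 -3.037146276592115
```

View pics/side4.png

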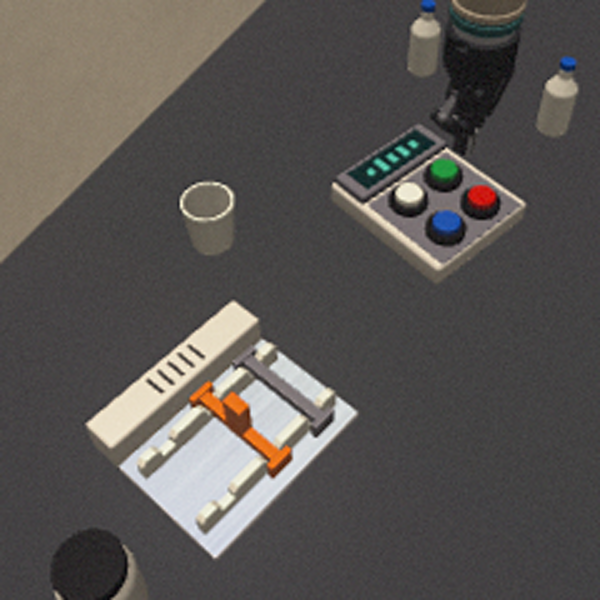

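View pics/top4.png

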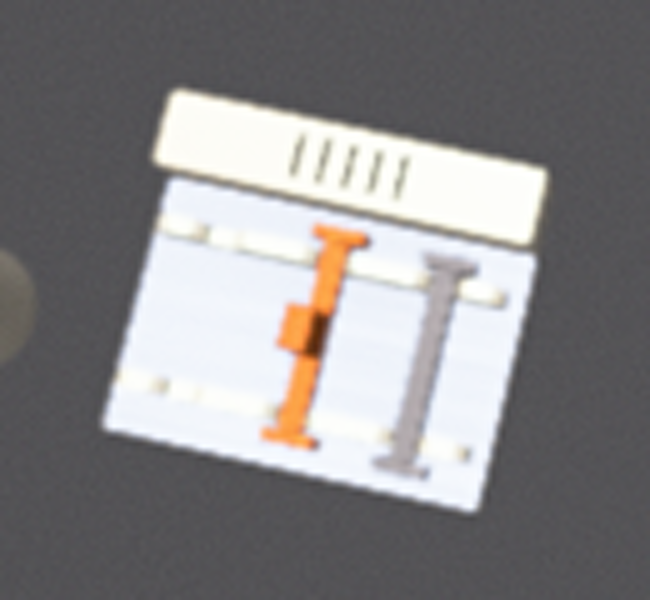

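The stop is released and sits home in the middle notch. Both cameras show it shifted about 65.5 mm with its bar and grip heights unchanged. The keys in the side crop are white (408,198), green (445,172), blue (446,226) and red (481,201). Moving to hover over white.

Emit:
{"method": "arm_command", "body": {
  "plan": [
    {"dp": [-45,4,30],"roll": 0,"grip": -1},
    {"dp": [-67,5,60],"roll": 0,"grip": -1},
    {"dp": [-67,5,95],"roll": 0,"grip": -1},
    {"dp": [-67,5,95],"roll": 0,"grip": -1},
    {"dp": [-67,5,95],"roll": 0,"grip": -1}
  ]
}}

```text
time: 9.78
ee_pos: [569.0, -154.7, 246.1]
ee_rot: [[-0.974, 0.225, 0.001], [0.225, 0.974, -0.0], [-0.001, -0.0, -1.0]]
ft_force: [1.0, 0.0, 0.2]
grip_width: 0.0
```

```bash
python3 - <<'E'
from m import *
go(568.8,-155,222,76.9)
a,d=camera('side'); cv2.imwrite('pics/side5.png',cv2.resize(a[90:210,240:370],None,fx=4.5,fy=4.5,interpolation=cv2.INTER_CUBIC))
E
```

```text
t 9.775 pos [ 569.  -154.7  246.1] yaw 77.02 dp [ 0.2 -0.4 24.1] roll 0.12 grip 0.0 F [0.98 0.05 0.21]
```

View pics/side5.png

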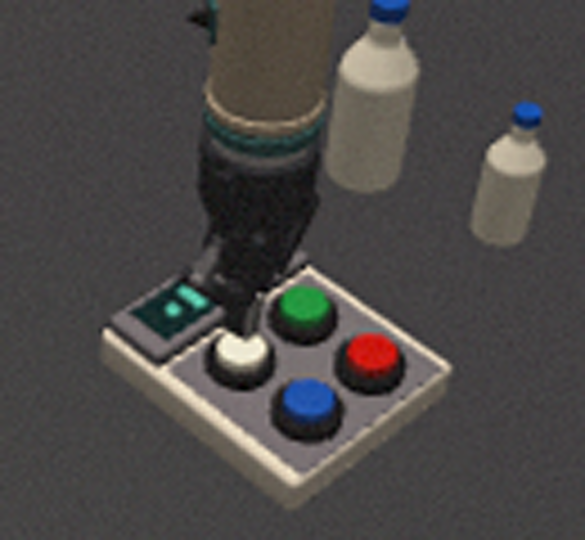

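The closed fingertips at (245,330) are about 16 mm above the white key (240,350). Pressing it.

Emit:
{"method": "arm_command", "body": {
  "plan": [
    {"dp": [0,0,8],"roll": 0,"grip": -1},
    {"dp": [0,0,14],"roll": 0,"grip": -1},
    {"dp": [0,0,18],"roll": 0,"grip": -1},
    {"dp": [0,0,22],"roll": 0,"grip": -1},
    {"dp": [0,0,24],"roll": 0,"grip": -1},
    {"dp": [0,0,24],"roll": 0,"grip": -1},
    {"dp": [0,0,24],"roll": 0,"grip": -1}
  ]
}}

```text
time: 10.7
ee_pos: [568.3, -155.3, 224.2]
ee_rot: [[-0.974, 0.226, 0.001], [0.226, 0.974, -0.001], [-0.001, -0.0, -1.0]]
ft_force: [-4.9, 2.4, 19.3]
grip_width: 0.001
```

White bottomed: 19 N with the tip at 51.2 mm. Lifting and moving over blue.

Emit:
{"method": "arm_command", "body": {
  "plan": [
    {"dp": [0,0,-10],"roll": 0,"grip": -1},
    {"dp": [0,0,-24],"roll": 0,"grip": -1},
    {"dp": [0,0,-34],"roll": 0,"grip": -1},
    {"dp": [33,4,-34],"roll": 0,"grip": -1},
    {"dp": [66,8,-34],"roll": 0,"grip": -1},
    {"dp": [66,8,-24],"roll": 0,"grip": -1},
    {"dp": [66,8,-24],"roll": 0,"grip": -1},
    {"dp": [66,8,-24],"roll": 0,"grip": -1}
  ]
}}

```text
time: 11.7
ee_pos: [507.1, -133.1, 245.2]
ee_rot: [[-0.974, 0.226, 0.001], [0.226, 0.974, -0.001], [-0.001, -0.0, -1.0]]
ft_force: [-0.2, -0.8, -0.7]
grip_width: 0.005
```

```bash
python3 - <<'E'
from m import *
go(506.5,-132,222,76.9)
a,d=camera('side'); cv2.imwrite('pics/side6.png',cv2.resize(a[90:210,240:370],None,fx=4.5,fy=4.5,interpolation=cv2.INTER_CUBIC))
E
```

```text
t 11.7 pos [ 507.1 -133.1  245.2] yaw 76.95 dp [ 0.9  0.9 23.2] roll 0.05 grip 0.005 F [-0.19 -0.8  -0.71]
```

View pics/side6.png

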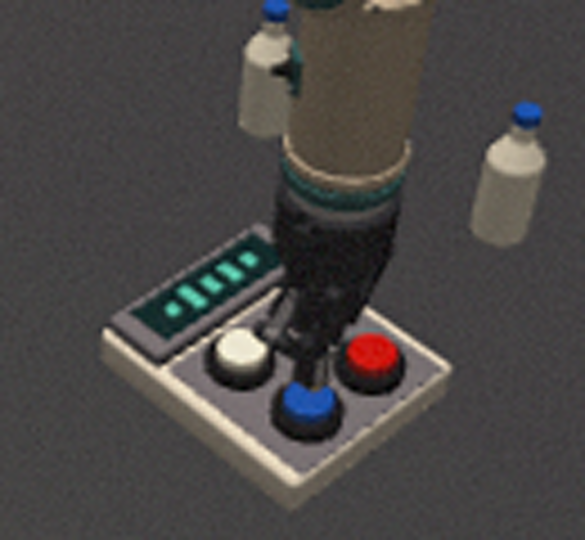

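The tips are over blue (308,400), and white is up again at (242,350). Pressing blue, then lifting.

Emit:
{"method": "arm_command", "body": {
  "plan": [
    {"dp": [1,1,8],"roll": 0,"grip": -1},
    {"dp": [1,1,14],"roll": 0,"grip": -1},
    {"dp": [1,1,18],"roll": 0,"grip": -1},
    {"dp": [1,1,22],"roll": 0,"grip": -1},
    {"dp": [1,1,23],"roll": 0,"grip": -1},
    {"dp": [1,1,23],"roll": 0,"grip": -1},
    {"dp": [1,1,23],"roll": 0,"grip": -1}
  ]
}}

```text
time: 12.62
ee_pos: [505.1, -131.3, 224.2]
ee_rot: [[-0.974, 0.226, 0.001], [0.226, 0.974, -0.0], [-0.001, -0.0, -1.0]]
ft_force: [-3.3, 2.1, 17.3]
grip_width: 0.002
```

Blue bottomed with 17 N. On to green, about (546,-216).

Emit:
{"method": "arm_command", "body": {
  "plan": [
    {"dp": [0,0,-10],"roll": 0,"grip": -1},
    {"dp": [0,0,-24],"roll": 0,"grip": -1},
    {"dp": [0,0,-38],"roll": 0,"grip": -1},
    {"dp": [-20,-25,-38],"roll": 0,"grip": -1},
    {"dp": [-40,-50,-38],"roll": 0,"grip": -1},
    {"dp": [-58,-73,-38],"roll": 0,"grip": -1},
    {"dp": [-58,-73,-24],"roll": 0,"grip": -1},
    {"dp": [-58,-73,-24],"roll": 0,"grip": -1},
    {"dp": [-58,-73,-24],"roll": 0,"grip": -1}
  ]
}}

```text
time: 13.75
ee_pos: [544.6, -214.6, 246.0]
ee_rot: [[-0.974, 0.225, -0.001], [0.225, 0.974, 0.001], [0.002, 0.001, -1.0]]
ft_force: [-0.4, -0.1, -0.5]
grip_width: -0.001
```

```bash
python3 - <<'E'
from m import *
go(546.4,-216.4,222,76.9)
a,d=camera('side'); cv2.imwrite('pics/side7.png',cv2.resize(a[90:210,240:370],None,fx=4.5,fy=4.5,interpolation=cv2.INTER_CUBIC))
E
```

```text
t 13.75 pos [ 544.6 -214.6  246. ] yaw 76.99 dp [-2.2 -1.4 24. ] roll 0.09 grip -0.001 F [-0.44 -0.07 -0.49]
```

View pics/side7.png

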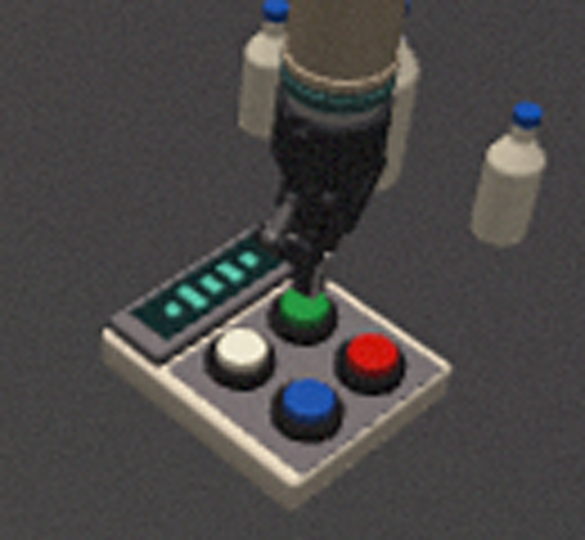

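The tips are over green (303,303), and blue and white are up. Pressing green and holding for about 1.6 s.

Emit:
{"method": "arm_command", "body": {
  "plan": [
    {"dp": [-2,-1,8],"roll": 0,"grip": -1},
    {"dp": [-2,-1,14],"roll": 0,"grip": -1},
    {"dp": [-2,-1,18],"roll": 0,"grip": -1},
    {"dp": [-2,-1,22],"roll": 0,"grip": -1},
    {"dp": [-2,-1,24],"roll": 0,"grip": -1},
    {"dp": [-2,-1,24],"roll": 0,"grip": -1},
    {"dp": [-2,-1,24],"roll": 0,"grip": -1},
    {"dp": [-2,-1,24],"roll": 0,"grip": -1},
    {"dp": [-2,-1,24],"roll": 0,"grip": -1},
    {"dp": [-2,-1,24],"roll": 0,"grip": -1},
    {"dp": [-2,-1,24],"roll": 0,"grip": -1},
    {"dp": [-2,-1,24],"roll": 0,"grip": -1},
    {"dp": [-2,-1,24],"roll": 0,"grip": -1},
    {"dp": [-2,-1,24],"roll": 0,"grip": -1},
    {"dp": [-2,-1,24],"roll": 0,"grip": -1},
    {"dp": [-2,-1,24],"roll": 0,"grip": -1},
    {"dp": [-2,-1,24],"roll": 0,"grip": -1}
  ]
}}

```text
time: 15.92
ee_pos: [546.8, -216.8, 224.3]
ee_rot: [[-0.974, 0.226, 0.001], [0.226, 0.974, -0.0], [-0.001, 0.0, -1.0]]
ft_force: [-4.7, 2.2, 14.1]
grip_width: 0.006
```

Green was held down at the bottom with 14 N. Lifting clear and checking.

Emit:
{"method": "arm_command", "body": {
  "plan": [
    {"dp": [0,0,-10],"roll": 0,"grip": -1},
    {"dp": [0,0,-30],"roll": 0,"grip": -1},
    {"dp": [0,0,-70],"roll": 0,"grip": -1},
    {"dp": [0,0,-120],"roll": 0,"grip": -1},
    {"dp": [50,0,-160],"roll": 0,"grip": -1},
    {"dp": [100,0,-160],"roll": 0,"grip": -1},
    {"dp": [150,0,-160],"roll": 0,"grip": -1},
    {"dp": [150,0,-160],"roll": 0,"grip": -1},
    {"dp": [150,0,-160],"roll": 0,"grip": -1},
    {"dp": [150,0,-160],"roll": 0,"grip": -1}
  ]
}}

```text
time: 17.18
ee_pos: [402.0, -183.7, 382.2]
ee_rot: [[-0.974, 0.226, 0.001], [0.226, 0.974, -0.001], [-0.001, -0.0, -1.0]]
ft_force: [-0.0, -0.1, 0.3]
grip_width: -0.002
```

```bash
python3 - <<'E'
from m import *
s=read_state();print(s['time'],s['ft_force'])
ex=np.array([.974,-.2267]);ey=np.array([.2267,.974])
for n in('side','top'):
    a,d=camera(n); cv2.imwrite(f'pics/{n}8.png',cv2.resize(a,(800,600)))
    P=cloud(n,d);H,S,V=masks(a)
    q=P[(abs(H-12)<8)&(S>170)&(V>80)&(d>0)&(abs(P[...,0]-600)<150)]
    g=q[q[:,2]>76]; m=g.mean(0); dd=m[:2]-[589,225.5]; print(n,'grip',m.round(1),'rack',dd@ex,dd@ey)
    for nm,c in dict(w=(568.8,-155),b=(506.5,-132),g=(546.4,-216.4),r=(484,-193.3)).items():
        print(nm,np.median(P[...,2][(np.hypot(P[...,0]-c[0],P[...,1]-c[1])<12)&(d>0)]).round(1))
    o=np.load(f'pics/{n}0.npz'); print('changed',(np.abs(a.astype(int)-o['a']).max(2)[:200,:60]>40).sum())
E
```

```text
17.175 [-0.02957197 -0.10677276  0.29675928]
side grip [587.8 227.   85.2] rack -1.5188158848829134 1.2334074971727038
w 57.4
b 57.0
g 57.2
r 57.5
changed 0
top grip [588.4 222.2  84.3] rack 0.1584345939117547 -3.3074136875572493
w 57.1
b 56.6
g 57.0
r 56.8
changed 0
```

View pics/side8.png

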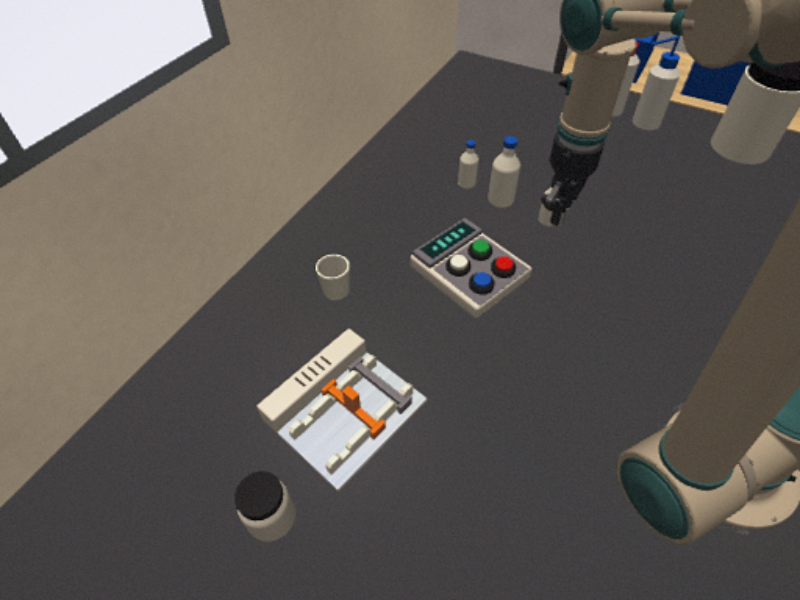

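The orange stop is in the middle notch at (350,400). All four keys are up (56.6 to 57.5 mm), and the cup, jar, bottle and grey stop look where they were. The arm is clear of everything, so I'm handing in.

```bash
python3 -c "from cell import close_job; print(close_job())"
```

```text
the job is handed in; nothing more can be done
None
```

The station is changed over to medium cups, and I handed the job in at about 17 s of the 54 s allowed. I lifted the orange stop out of its +y end notch, set it home in the middle notch and let go. Then I pressed white, blue and green in that order, each released before the next. Each key bottomed, with 14–19 N on the tool and the tip near 51 mm, and I held green for about 1.5 s.

- **Stop:** its grip top is at about 85 mm, the same as when it sat home at the start. Both cameras show it moved about 65.5 mm along the rack, against the 65 mm notch pitch.
- **Disagreement:** the two cameras differ on the stop's final place along the rack, +1.2 mm from the side and -3.3 mm from the top. They differed by about the same amount at the start, and both readings are within the 5 mm allowed.
- **Keys and arm:** all four keys read up (56.6–57.5 mm), and I never moved onto the red key. The wrist force is about zero, so the arm is touching nothing.
- **By eye only:** the cup, jar, bottle and grey stop look unmoved in the last side picture. I did not measure how far they shifted.

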